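# Take a carded seal pack off its display peg and stand it in the job holder

### The job

At this coffee-machine service bench, take the orange carded seal pack off its wire display peg, lifting it over the peg's upturned tip as you slide it off, and do it gently: the wire peg and its stand must never be pushed or pulled hard. Then stand the pack upright in the slot of the grey job holder with its foot right down on the slot's floor, let go, and leave everything else where it is.

Things in the scene. Friction and masses are not known exactly. Their poses are not given: they have to be found in the camera images.
- stand: Fixed counter stand: dark base plate, white perforated panel 250 mm wide (top edge 186 mm above the table) and two steel wire pegs that point along this frame's -x, away from the panel. Origin on the table under the pegs' row, z up; panel front at x = +8 mm. The stand and pegs must not be loaded hard: keep every push or pull well below 6 N. The pegs are stiff and do not give under such light forces.
- peg_root_a (a point): Where the peg at y = +55 mm of the stand leaves the panel: on the wire's nominal axis, 170 mm above the table, 8 mm behind the stand's origin in x. Axes as the stand's. Wire 6 mm thick: straight for about 123 mm from here along -x, then bent up by 45 degrees; the axis of this upturned tip rises 18 mm over 18 mm.
- peg_root_b (a point): The same for the peg at y = -55 mm. Each peg was put in by hand, and the readings do not tell how: its bend lies up to 15 mm nearer or farther than stated, and its straight part slopes between 3.5 degrees down and 6 degrees up towards the tip, pivoting about 58 mm in front of the panel. See or feel where the wire and its upturned tip are.
- pack_centre (a point): Orange carded seal pack, hung on either peg: stiff upright card 60 mm wide (y), 4 mm thick (x), 143 mm tall (z), with an orange header; 35 to 70 g. This point is the card's centre, 71.5 mm above its foot. x is its normal, -x faces the peg's tip. On that side a clear blister stands out 12 mm, 44 mm wide, 36 to 68 mm above the foot.
- pack_hole (a point): Middle of the upper edge of the orange pack's hang hole (88 mm above its foot), which rests on the wire (the pack may hang a few degrees askew). Axes as the pack's. The hole is rectangular, 26 mm wide (y), 18 mm tall, and reaches from here down. Above it is a plain flat header, 55 mm tall and 4 mm thick, to be pinched across its thickness from above.
- pack: The orange pack as a whole; origin at the middle of its foot (bottom edge), axes as above.
- slot (a point): Centre of the floor of the slot in the fixed grey job holder (70 x 110 mm base). The slot is 9 mm wide (this frame's x) and 78 mm long (y); floor 8 mm above the table, upright walls 20 mm high above it, then yellow lips flaring outward up to 39 mm above the table. z up. The pack may stand in it either way round.
- pack_blue_centre (a point): A pack of the same shape with a blue header, hung on the other peg; centre of its card. To be left hanging.
- seal_big: Loose orange seal ring, 52 mm across and 6 mm thick, on the grey mat; underside centre. To be left alone.
- seal_dark: Loose dark red seal ring, 44 mm across and 6 mm thick, on the grey mat; underside centre. To be left alone.
- cup: Small loose steel bowl, 66 mm across, 30 mm tall; underside centre. To be left alone.
- applicator: Loose black grease bottle, 28 mm across, 110 mm tall, standing; underside centre. To be left alone.
- driver: Loose screwdriver lying on the table beside the stand, with a red handle. To be left alone.

How it is judged:
On the way:
1. the orange pack has been slid off its peg and is held clear in front of the tip (x of pack_centre in the frame of stand below -0.158 m and height (world z) of pack_centre above 0.11 m), for 0.2 s.
At the end, for the whole second after the job is handed in: The orange pack stands in the slot of the job holder, foot on the slot's floor (its centre 64 to 76 mm above the floor, within 25 mm of the slot's middle across it and 15 mm along it), leaning less than 0.3 rad, released and at rest (under 20 mm/s) (z of pack_centre in the frame of slot between 0.064 and 0.076 m and x of pack_centre in the frame of slot between -0.025 and 0.025 m and y of pack_centre in the frame of slot between -0.015 and 0.015 m and angle between pack_centre's own z axis and vertical below 0.3 rad and linear speed of pack below 0.02 m/s); the robot touches nothing.
It fails at once if the stand or one of its pegs is pushed or pulled with more than 6 N (contact force between stand and anything else above 6 N).
It fails at once if the blue pack moved by more than 30 mm (distance of pack_blue_centre from where it was at the start of the episode above 0.03 m).
It fails at once if a seal ring, the steel bowl, the grease bottle or the screwdriver is moved by more than 30 mm (distance of any of seal_big, seal_dark, cup, applicator, driver from where it was at the start of the episode above 0.03 m).
It also fails if it takes over 72 s, if anything falls off the work surface, if the arm or the gripper's body presses on something with over 40 N, if the wrist force passes 120 N, or if a joint passes its speed limit or range.

### The arm

A 7-joint arm with a two-finger parallel gripper is mounted at the origin on the work surface. World frame = base frame: x ahead of the robot, y to its left, z up, the work surface at z = 0. Lengths are in m, angles in rad, forces in N, time in s.
With the tool pointing down it reaches from about 0.35 to 0.9 m from the base axis. Payload 8.1 kg.
Tool frame: the origin (TCP) lies between the finger pads; the fingertips stand 25 mm ahead of it and the grasp point (between the pads) lies 6 mm ahead of it; z points along the fingers, y is the direction in which the jaws open and shut (so a half turn about z gives the same grasp; the last joint's range is limited). The gripper opens to 92 mm and grips with 3 to 60 N. Pads are 19 mm wide; open, the fingers measure 130 mm over their backs; the gripper's body (75 mm by 190 mm) begins 47 mm behind the grasp point.
Start: joints at [1.143, 0.434, 0.025, 1.573, -0.012, 1.134, -0.075], TCP at [0.199, -0.592, 0.252] pointing down, gripper open.
Joint ranges: [-2.62, 2.62], [-0.44, 2.09], [-1.27, 1.32], [0.08, 2.57], [-1.32, 4.46], [0.12, 2], [-2.74, 2.74]. Speed limits (rad/s): [2.22, 2.22, 3.01, 3.01, 3.14, 3.14, 3.14].

### API

Orientations are given as a rotation vector (axis times angle).
In Python, from cell import * gives the robot as it stands.
- The arm moves only by the shell command python3 -m jog 'ROWS' [FORCE]. ROWS is JSON, one flat list of numbers, 5 for each row, row after row: the finger opening in mm, from 0 to 91.8, then the shift along the tool's x, y, z in units of 40 mm (1.0 is 40 mm), then the turn about the tool's z in units of 6 degrees (1.0 is 6 degrees). A call has 1 to 20 rows; each row shifts and turns the pose as measured when the row begins, along the tool's axes as they then stand; what a row does not reach is not made up. A row lasts 1/12 s, in which the tool goes at most 41.7 mm and 7.16 degrees, less where a joint would pass 70% of its speed; a pose out of reach is approached as far as the arm can. A call is refused whole if a number of a shift passes 1 or a number of a turn 1, either way. A call with a gripper value outside its range is refused whole. The fingers move at their own pace and stop on an object; FORCE is the grip in N (left out, the last holds). Time passes only in rows, so rows that do not move let the fingers close. It gives the time, the measured TCP pose, the force and the opening at its end, in the units of the state.
- observe(): the state, without advancing time (a new reading comes with each control period).
- get_image(name): name is "scene" or "top" or "wrist"; returns the picture (400x640x3 uint8, red, green, blue); there is no depth.
- camera_params(name): a dict with "intrinsics" (3x3 intrinsics, pixels), "dist_coeffs" ([k1, k2, p1, p2, k3] as OpenCV has them; the pictures are not rectified), "xyz" and "orientation" of the camera in the world. Camera axes: x right, y down, z forward; pixel columns grow to the right and rows downward; lengths in m; the calibration is good to about 2 mm. A picture is of the moment at which its call begins: read the wrist's pose just before it. camera_params takes no time and is no camera call; for the wrist camera it gives the pose at the moment of the call.
- sign_off(): hands the job in, once; it reports no verdict.
The state is a dict: "clock": time; "joints": joint angles; "dq": joint speeds; "joint_efforts": joint torques, N m; "position": TCP position; "ee_rot": TCP orientation; "force": force on the tool from outside, world axes, zero at the start; "ft_torque": the same for the moment, N m; "width": opening from 0.0 (shut) to 1.0 (fully open).
Only numpy, scipy, OpenCV 4.12 (cv2) and the standard library are available. Lean on these libraries where they do the work, as an engineer would, in place of code of your own. Each camera call takes 0.05 s, during which the arm holds its last target. There are 200 camera calls.

## Working session

There is one attempt and no reset: what is moved stays moved. The work goes in short steps, Python scripts to look and compute and a shell command to move; the robot and the scene stay as the last step left them, time stands still between calls to the robot, and variables do not carry over. Pictures are saved under pics/ and viewed, about 8 in all and at most 12, crops included, and the job is handed in when it is done.

```bash
ls; mkdir -p pics; python3 - <<'E'
from cell import *
import cv2,numpy as np
o=observe();print(o)
for n in("scene","top","wrist"):
    p=camera_params(n);print(n,p)
    im=get_image(n);cv2.imwrite(f"pics/{n}0.png",im[:,:,::-1])
E
```

```text
pics
{'clock': 0.0, 'joints': array([ 1.14339684,  0.43521246,  0.02496052,  1.57411159, -0.01157795,
        1.13397702, -0.07509154]), 'dq': array([ 0.00030822,  0.0010238 ,  0.00055948, -0.00137003,  0.00060449,
        0.00029516, -0.0014532 ]), 'joint_efforts': array([-2.12262421e-03, -6.67849088e+01,  9.83957872e-01, -3.14474595e+01,
       -6.05642796e-02,  4.26695624e-02,  1.98913872e-04]), 'position': array([ 0.19924712, -0.59189007,  0.25094573]), 'ee_rot': array([-3.09877592e+00, -5.07646685e-01,  6.37615796e-04]), 'force': array([ 0.14422538, -0.44463981, -0.21162239]), 'ft_torque': array([ 0.00424616, -0.01108095,  0.00876371]), 'width': 0.9994518815812946}
scene {'intrinsics': array([[460.20372043,   0.        , 318.88721449],
       [  0.        , 460.20372043, 196.91892705],
       [  0.        ,   0.        ,   1.        ]]), 'dist_coeffs': array([-0.1068816,  0.       ,  0.       ,  0.       ,  0.       ]), 'xyz': array([ 1.1962993 , -0.94489614,  1.00720957]), 'orientation': array([-2.15231726, -0.71264975,  0.35142023])}
top {'intrinsics': array([[395.07433753,   0.        , 318.21527554],
       [  0.        , 395.07433753, 194.96205762],
       [  0.        ,   0.        ,   1.        ]]), 'dist_coeffs': array([-0.03298622,  0.        ,  0.        ,  0.        ,  0.        ]), 'xyz': array([ 0.39281846, -0.06199653,  1.26554956]), 'orientation': array([-2.16822774,  2.16403149, -0.12830142])}
wrist {'intrinsics': array([[326.29283033,   0.        , 319.24199778],
       [  0.        , 326.29283033, 205.69865656],
       [  0.        ,   0.        ,   1.        ]]), 'dist_coeffs': array([-0.01217712,  0.        ,  0.        ,  0.        ,  0.        ]), 'xyz': array([ 0.26249559, -0.57117637,  0.38424271]), 'orientation': array([ 2.38153926, -1.71116296, -0.21891488])}
```

View pics/scene0.png

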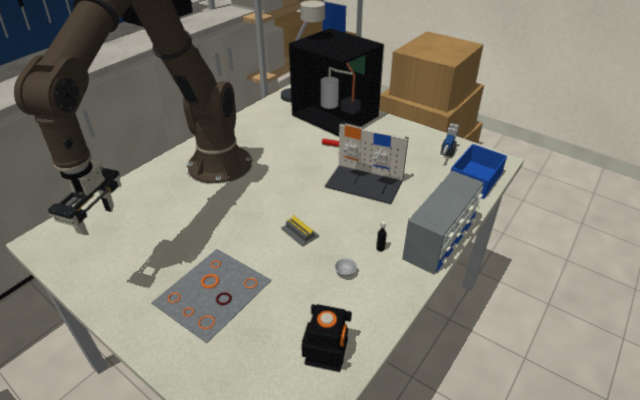

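View pics/top0.png

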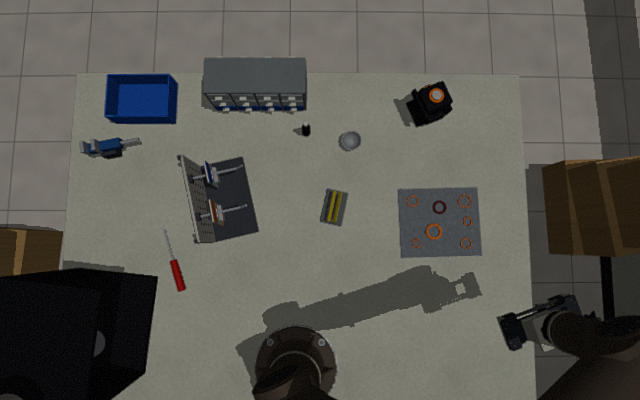

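The scene view shows the stand at about (368,162), with the orange header at left (352,132) and the holder at (300,230). In the top view the pegs point right (world -y), with the orange pack at about (214,211) and the holder at (334,207). Next I'll enlarge the stand and holder.

```bash
python3 - <<'E'
import cv2,numpy as np
t=cv2.imread("pics/top0.png");s=cv2.imread("pics/scene0.png")
a=cv2.resize(t[145:250,170:270],(476,500),interpolation=cv2.INTER_CUBIC)
b=cv2.resize(t[180:235,310:360],(318,350),interpolation=cv2.INTER_CUBIC)
c=np.zeros((500,800,3),np.uint8);c[:,:476]=a;c[:350,480:798]=b
cv2.imwrite("pics/c1.png",c)
a=cv2.resize(s[118:208,320:415],(580,550),interpolation=cv2.INTER_CUBIC)
cv2.imwrite("pics/c2.png",a)
E
```

```text
(no output)
```

View pics/c1.png

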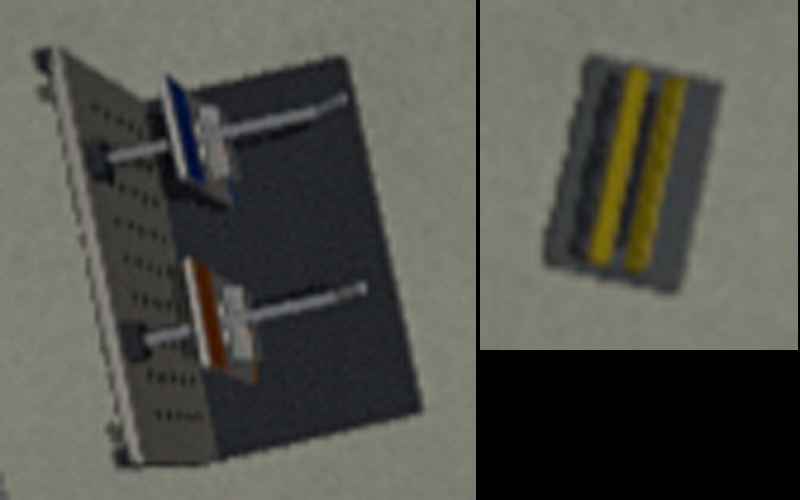

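View pics/c2.png

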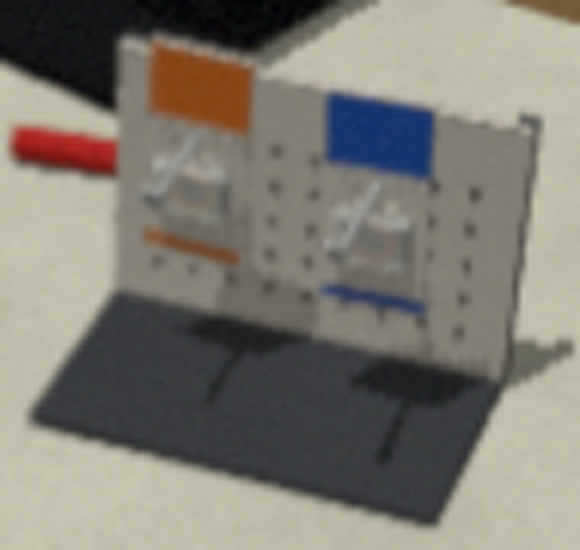

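The top crop shows the panel's top edge running from (55,50) to (135,460), the orange header at (205,315) and its peg tip at (362,288). The slot lies between the yellow bars at about (643,165). The scene crop shows the orange peg's tip at about (150,196).

```bash
cat >h.py <<'E'
import numpy as np,cv2
from scipy.spatial.transform import Rotation as R
def ray(p,uv):
    n=cv2.undistortPoints(np.array([[uv]],float),p["intrinsics"],p["dist_coeffs"])[0,0]
    d=R.from_rotvec(p["orientation"]).apply([n[0],n[1],1.]);return np.array(p["xyz"]),d/np.linalg.norm(d)
def plane(p,uv,z):
    o,d=ray(p,uv);return o+d*(z-o[2])/d[2]
def tri(rs):
    A=sum(np.eye(3)-np.outer(d,d) for o,d in rs);b=sum((np.eye(3)-np.outer(d,d))@o for o,d in rs)
    x=np.linalg.solve(A,b);return x,[float(np.linalg.norm(np.cross(x-o,d))) for o,d in rs]
def proj(p,X):
    r=R.from_rotvec(p["orientation"]).inv();t=-r.apply(p["xyz"])
    return cv2.projectPoints(np.array([X],float),r.as_rotvec(),t,p["intrinsics"],p["dist_coeffs"])[0].ravel()
E
python3 - <<'E'
from cell import *
from h import *
np.set_printoptions(precision=4,suppress=True)
t=camera_params("top");s=camera_params("scene");o=observe()
T=lambda x,y:(170+x/4.76,145+y/4.76)
a=plane(t,T(55,50),.186);b=plane(t,T(135,460),.186);print("panel",a,b,np.linalg.norm(a-b))
d=(a-b)/np.linalg.norm(a-b);print("ang of panel line",np.degrees(np.arctan2(d[1],d[0])))
for n,u in(("base c1",(345,55)),("base c2",(422,410))):print(n,plane(t,T(*u),.006))
print("tip",tri([ray(t,T(362,288)),ray(s,(320+150/6.105,118+196/6.105))]))
print("hdr top",plane(t,T(187,260),.228),plane(t,T(203,368),.228))
print("bend?",plane(t,T(100,158),.17),plane(t,T(140,340),.17))
H=lambda x,y:(310+(x-480)/6.36,180+y/6.36)
for u in((637,68),(600,262),(676,78),(635,270)):print("lip",plane(t,H(*u),.039))
for u in((590,57),(722,80),(680,292),(547,265)):print("base",plane(t,H(*u),.006))
print(R.from_rotvec(o["ee_rot"]).as_matrix())
E
```

```text
panel [0.6247 0.3131 0.186 ] [0.3865 0.2575 0.186 ] 0.24466278754113258
ang of panel line 13.125613121943426
base c1 [0.6601 0.1769 0.006 ]
base c2 [0.4192 0.1199 0.006 ]
tip (array([0.4876, 0.1324, 0.1793]), [0.002167562985790523, 0.0021675629857904224])
hdr top [0.4971 0.2199 0.228 ] [0.4373 0.2091 0.228 ]
bend? [0.5633 0.2892 0.17  ] [0.456  0.2617 0.17  ]
lip [ 0.5451 -0.1205  0.039 ]
lip [ 0.4497 -0.1021  0.039 ]
lip [ 0.5402 -0.1396  0.039 ]
lip [ 0.4458 -0.1192  0.039 ]
base [ 0.5547 -0.0983  0.006 ]
base [ 0.5432 -0.165   0.006 ]
base [ 0.4363 -0.1432  0.006 ]
base [ 0.4497 -0.0766  0.006 ]
[[ 0.9477  0.319  -0.0005]
 [ 0.319  -0.9477  0.0011]
 [-0.0001 -0.0012 -1.    ]]
```

```bash
python3 -m jog '[91.8,0.3,-0.3,-0.5,0, 91.8,0.58,-0.65,-0.3,0.1, 91.8,0.58,-0.65,-0.3,0.1, 91.8,0.58,-0.65,-0.3,0.1, 91.8,0.58,-0.65,-0.3,0.1, 91.8,0.58,-0.65,-0.3,0.1, 91.8,0.58,-0.65,-0.3,0.1, 91.8,0.58,-0.65,-0.3,0.1, 91.8,0.58,-0.65,-0.3,0.1, 91.8,0.58,-0.65,-0.3,0.1, 91.8,0.58,-0.65,-0.2,0, 91.8,0.58,-0.65,-0.2,0, 91.8,0.58,-0.65,-0.2,0, 91.8,0.58,-0.65,0,0, 91.8,0.58,-0.65,0,0, 91.8,0.58,-0.65,0,0, 91.8,0.58,-0.65,0,0, 91.8,0,0,0,0]' ; python3 - <<'E'
from cell import *
from h import *
o=observe();p=camera_params("wrist");Q=R.from_rotvec(o["ee_rot"])
print(Q.inv().apply(p["xyz"]-o["position"]),(Q.inv()*R.from_rotvec(p["orientation"])).as_matrix().round(3))
print(o["position"],Q.as_matrix().round(3),o["force"])
E
```

```text
clock: 1.65
position: [0.4673, -0.0561, 0.4071]
ee_rot: [-3.116, -0.342, 0.004]
force: [-0.4, 0.4, -0.6]
width: 1.0
[ 0.0665731   0.00024752 -0.13321047] [[-0.    -0.969 -0.247]
 [ 1.     0.    -0.002]
 [ 0.002 -0.247  0.969]]
[ 0.46729091 -0.05614027  0.40710021] [[ 0.976  0.217 -0.003]
 [ 0.217 -0.976  0.006]
 [-0.002 -0.007 -1.   ]] [-0.43698222  0.3973555  -0.63951641]
```

```bash
cat >snap.py <<'E'
import sys,pickle;from cell import *
import cv2
n=sys.argv[1];p=camera_params("wrist");im=get_image("wrist")
cv2.imwrite(f"pics/{n}.png",im[:,:,::-1]);pickle.dump(p,open(f"pics/{n}.pkl","wb"));print(p["xyz"])
E
python3 snap.py w1
python3 -m jog '[91.8,0,-0.75,0,0, 91.8,0,-0.75,0,0, 91.8,0,-0.75,0,0, 91.8,0,-0.75,0,0, 91.8,0,-0.75,0,0, 91.8,0,0,0,0, 91.8,0,0,0,0]'
python3 snap.py w2
python3 -m jog '[91.8,0.8,-0.5,0,0, 91.8,0.8,-0.5,0,0, 91.8,0.8,-0.5,0,0, 91.8,0.3,-0.75,0,0, 91.8,0,-0.75,0,0, 91.8,0,0,0,0, 91.8,0,0,0,0]'
python3 snap.py w3
python3 - <<'E'
import cv2,numpy as np
w=[cv2.imread(f"pics/w{i}.png") for i in(1,2,3)]
c=np.zeros((600,800,3),np.uint8)
# quick overview, half-size
c[:250,:400]=cv2.resize(w[0],(400,250));c[:250,400:]=cv2.resize(w[1],(400,250));c[250:500,:400]=cv2.resize(w[2],(400,250))
cv2.imwrite("pics/c3.png",c[:500])
E
```

```text
[ 0.53279871 -0.04280235  0.54017123]
clock: 2.28
position: [0.4316, 0.0851, 0.4056]
ee_rot: [-3.123, -0.324, 0.013]
force: [0.5, -0.7, -0.3]
width: 1.0
[0.497947   0.09848801 0.53827727]
clock: 2.92
position: [0.5222, 0.2148, 0.401]
ee_rot: [3.122, 0.286, -0.018]
force: [-0.1, -1.6, 0.3]
width: 1.0
[0.58920338 0.22758855 0.53341673]
```

View pics/c3.png

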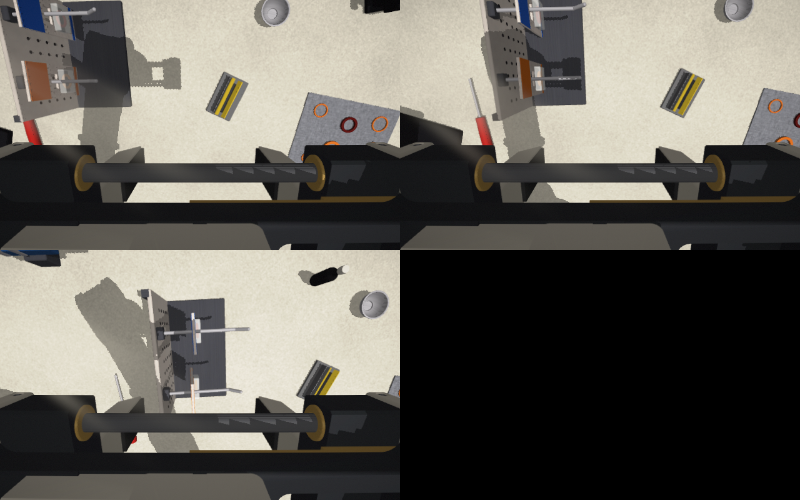

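The composite shows the orange peg tip at about full pixel (157,130) in w1, (288,125) in w2 and (387,226) in w3. The gripper body hides the lower half of each view. I'll zoom on the orange peg.

```bash
python3 - <<'E'
import cv2,numpy as np
c=np.zeros((600,800,3),np.uint8)
def put(n,x,y,w,h,X,Y,s):
    a=cv2.imread(f"pics/{n}.png")[y:y+h,x:x+w]
    c[Y:Y+h*s,X:X+w*s]=cv2.resize(a,None,fx=s,fy=s,interpolation=cv2.INTER_CUBIC)
put("w1",10,90,190,90,0,0,4)      # u=10+X/4, v=90+Y/4
put("w2",180,85,130,75,0,362,3)   # u=180+X/3, v=85+(Y-362)/3
put("w3",250,170,150,75,395,362,3) # truncated
E
python3 - <<'E'
import cv2,numpy as np
c=np.zeros((600,800,3),np.uint8)
def put(n,x,y,w,h,X,Y,s):
    a=cv2.imread(f"pics/{n}.png")[y:y+h,x:x+w]
    c[Y:Y+h*s,X:X+w*s]=cv2.resize(a,None,fx=s,fy=s,interpolation=cv2.INTER_CUBIC)
put("w1",10,90,190,90,0,0,4)
put("w2",180,85,130,75,0,362,3)
put("w3",250,170,135,79,395,362,3)
put("w3",360,205,40,30,760-0 if 0 else 640,362+0,4) if 0 else None
cv2.imwrite("pics/c4.png",c)
E
```

```text
Traceback (most recent call last):
ValueError: could not broadcast input array from shape (225,450,3) into shape (225,405,3)
```

View pics/c4.png

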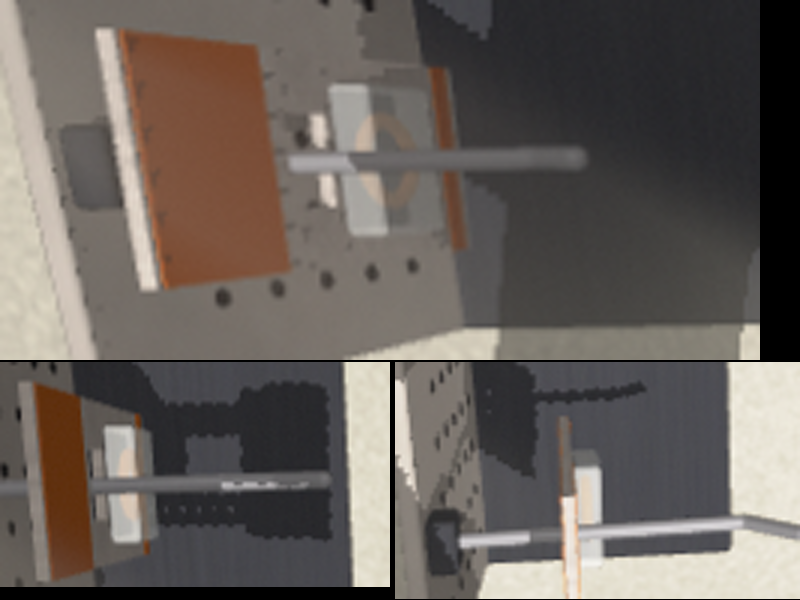

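The picture shows the w1 tip end at (580,157), the w2 tip end at (324,480) and the w3 bend at (741,521), in composite pixels. The header top edge in w1 runs from (108,30) to (152,288).

```bash
python3 - <<'E'
from h import *
import pickle
np.set_printoptions(precision=4,suppress=True)
P=[pickle.load(open(f"pics/w{i}.pkl","rb")) for i in(1,2,3)]
A=lambda x,y:(10+x/4,90+y/4);B=lambda x,y:(180+x/3,85+(y-362)/3);C=lambda x,y:(250+(x-395)/3,170+(y-362)/3)
tip,e=tri([ray(P[0],A(580,157)),ray(P[1],B(324,480))]);print("tip",tip,e,"in w3",proj(P[2],tip))
h1=tri([ray(P[0],A(120,30)),ray(P[1],B(35,383))]);h2=tri([ray(P[0],A(165,288)),ray(P[1],B(51,578))]);print("hdr",h1,h2)
m=(h1[0]+h2[0])/2;d=h1[0]-h2[0];print(m,np.linalg.norm(d),np.degrees(np.arctan2(d[1],d[0])))
print("panel in w1 top edge: ",proj(P[0],[.6247,.3131,.186]),proj(P[0],[.3865,.2575,.186]))
# wire in vertical plane through tip along stand x
for yaw in(12,13.1,14):
    a=np.radians(yaw);n=np.array([np.cos(a),np.sin(a),0]);ux=np.array([-np.sin(a),np.cos(a),0])
    out=[]
    for u in((460,540),(560,534),(650,527),(741,521)):
        o,dd=ray(P[2],C(*u));X=o+dd*((tip-o)@n)/(dd@n);out.append([(X-tip)@ux,X[2]])
    print(yaw,np.array(out))
im=cv2.imread("pics/w3.png",0)
print(im[212:242,372:400:4])
E
```

```text
tip [0.4862 0.1316 0.1817] [0.00016845185058657352, 0.0001684518505863804] in w3 [384.7659 226.2571]
hdr (array([0.4979, 0.2185, 0.2264]), [0.00010858039981556875, 0.00010858039981543252]) (array([0.4396, 0.2068, 0.2267]), [0.0004378463758495889, 0.00043784637584960684])
[0.4688 0.2126 0.2266] 0.05940477591461242 11.321729238447976
panel in w1 top edge:  [-21.0278 -57.0959] [ 34.5312 193.594 ]
12 [[0.1287 0.1817]
 [0.0909 0.1778]
 [0.0561 0.1724]
 [0.0202 0.168 ]]
13.1 [[0.1298 0.1745]
 [0.0911 0.1727]
 [0.056  0.1691]
 [0.02   0.1669]]
14 [[0.1309 0.1684]
 [0.0914 0.1684]
 [0.0559 0.1665]
 [0.0199 0.1659]]
[[226 228 230 230 228 231 232]
 [225 228 231 231 226 231 232]
 [223 228 230 228 226 229 231]
 [221 227 231 227 229 228 230]
 [222 228 231 225 227 227 231]
 [223 228 230 228 226 226 232]
 [226 228 232 230 227 226 229]
 [226 230 231 231 226 225 229]
 [222 229 230 232 227 226 231]
 [199 229 231 227 228 229 231]
 [127 170 228 227 228 229 229]
 [126 120 154 232 228 230 229]
 [143 129 118 145 226 228 228]
 [147 144 134 124 228 227 231]
 [157 146 147 150 200 227 231]
 [206 155 147 164 214 226 232]
 [221 219 153 159 231 230 231]
 [225 226 221 192 229 232 229]
 [228 230 226 221 224 233 226]
 [231 231 225 227 222 232 227]
 [230 230 226 228 224 230 227]
 [226 229 226 226 230 225 228]
 [227 226 230 224 233 228 227]
 [228 226 227 222 227 232 228]
 [226 228 225 226 222 230 231]
 [227 230 222 229 225 230 230]
 [225 230 223 232 227 230 226]
 [223 231 225 229 226 230 226]
 [222 228 225 229 227 231 228]
 [226 226 224 231 226 230 228]]
```

The measurements agree:
- **Tip end:** (.486,.132,.182).
- **Bend:** 20 mm behind the tip end, at z≈.166, so the wire slopes slightly down.
- **Header front-top centre:** (.469,.213,.2266), yaw 11.3°.

Next I'll move above the header.

```bash
python3 -m jog '[50,-0.35,-0.06,0.5,-0.03, 50,-0.35,-0.06,0.6,-0.03, 50,-0.35,-0.06,0.6,-0.03, 50,-0.3,-0.06,0.6,-0.03, 50,0,0,0.4,0, 50,0,0,0,0, 50,0,0,0,0]'; cat >go.py <<'E'
import sys;from cell import *
from h import *
o=observe();M=R.from_rotvec(o["ee_rot"]).as_matrix();t=np.array([float(a) for a in sys.argv[1:4]])
print("pos",o["position"].round(4),"yawx",np.degrees(np.arctan2(M[1,0],M[0,0])).round(2),"tilt",M[:2,2].round(4),"F",o["force"].round(2),"units",(M.T@(t-o["position"])/.04).round(3))
E
python3 go.py .4684 .2146 .221
```

```text
clock: 3.55
position: [0.4671, 0.1998, 0.2907]
ee_rot: [3.118, 0.279, -0.012]
force: [-0.1, 0.3, 0.9]
width: 0.562
pos [0.4671 0.1998 0.2907] yawx 10.23 tilt [-0.0069 -0.0119] F [-0.13  0.33  0.93] units [ 0.113 -0.377  1.738]
```

```bash
python3 -m jog '[50,0.06,-0.2,0.2,-0.1, 50,0.06,-0.2,0.2,-0.1, 50,0,0,0.2,0, 50,0,0,0.2,0, 50,0,0,0.1,0, 50,0,0,0,0]'; python3 go.py .4684 .2146 .221; python3 snap.py w4; python3 - <<'E'
import cv2;c=cv2.imread("pics/w4.png")[0:260,150:550];cv2.imwrite("pics/c5.png",cv2.resize(c,(800,520)))
E
```

```text
clock: 4.05
position: [0.4727, 0.217, 0.2544]
ee_rot: [3.117, 0.309, -0.004]
force: [0.4, 0.2, -0.4]
width: 0.548
pos [0.4727 0.217  0.2544] yawx 11.33 tilt [-0.0015 -0.0095] F [ 0.43  0.24 -0.36] units [-0.113  0.03   0.837]
[0.53817503 0.2310713  0.38740224]
```

View pics/c5.png

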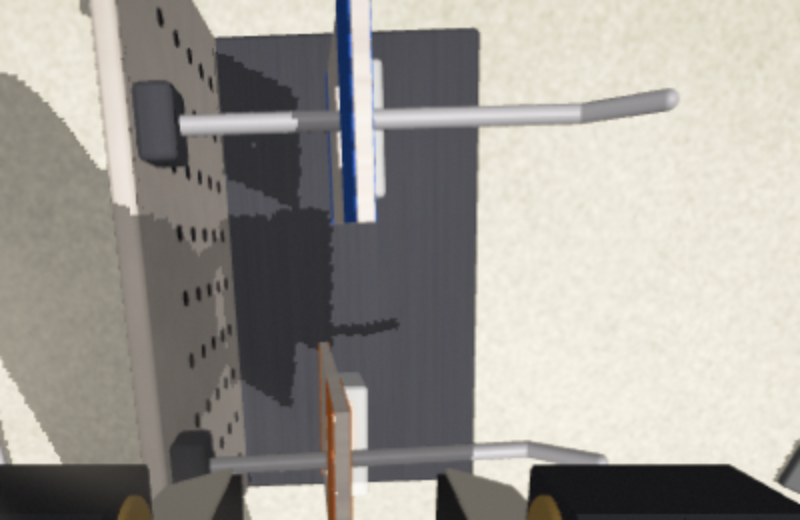

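The header (composite x≈338) is centred between the finger tips (243 and 437), with the peg below it. I'll descend and pinch lightly.

```bash
python3 -m jog '[50,-0.06,0.02,0.25,0, 50,-0.05,0.01,0.25,0, 50,0,0,0.2,0, 50,0,0,0.15,0, 50,0,0,0,0]' 8; python3 go.py .4684 .2146 .221
```

```text
clock: 4.52
position: [0.4682, 0.2141, 0.2176]
ee_rot: [3.117, 0.309, -0.003]
force: [-0.2, -1.4, 0.2]
width: 0.545
pos [0.4682 0.2141 0.2176] yawx 11.31 tilt [-0.0008 -0.0094] F [-0.25 -1.39  0.17] units [ 0.008 -0.01  -0.085]
```

```bash
python3 -m jog '[40,0,0,-0.08,0, 30,0,0,0,0, 20,0,0,0,0, 12,0,0,0,0, 8,0,0,0,0, 4,0,0,0,0, 2,0,0,0,0, 0,0,0,0,0, 0,0,0,0,0, 0,0,0,0,0]' 10; python3 go.py .4684 .2146 .221
```

```text
clock: 5.35
position: [0.4688, 0.2145, 0.2221]
ee_rot: [3.118, 0.308, -0.0]
force: [0.3, 0.6, -0.3]
width: 0.043
pos [0.4688 0.2145 0.2221] yawx 11.3 tilt [ 0.0007 -0.0086] F [ 0.34  0.64 -0.27] units [-0.009 -0.004  0.027]
```

The pack is gripped (width about 4 mm). I'll refine the bend and tip with the close view before sliding.

```bash
python3 - <<'E'
from h import *
import pickle
np.set_printoptions(precision=4,suppress=True)
P={i:pickle.load(open(f"pics/w{i}.pkl","rb")) for i in(1,2,3,4)}
A=lambda x,y:(10+x/4,90+y/4);B=lambda x,y:(180+x/3,85+(y-362)/3);C=lambda x,y:(250+(x-395)/3,170+(y-362)/3);D=lambda x,y:(150+x/2,y/2)
print("tip",tri([ray(P[1],A(580,157)),ray(P[2],B(324,480)),ray(P[4],D(603,460)),ray(P[3],(385.5,226.5))]))
print("bend",tri([ray(P[3],C(741,521)),ray(P[4],D(527,449))]))
tip=np.array([.4862,.1316,.1817])
for yaw in(11.3,12.1,13.1):
    a=np.radians(yaw);n=np.array([np.cos(a),np.sin(a),0]);ux=np.array([-np.sin(a),np.cos(a),0])
    for k,f,L in((3,C,((460,540),(560,534),(650,527),(741,521))),(4,D,((215,465),(290,461),(400,456),(480,452),(527,449),(575,456)))):
        out=[]
        for u in L:
            o,dd=ray(P[k],f(*u));X=o+dd*((tip-o)@n)/(dd@n);out+=[round((X-tip)@ux*1e3,1),round(X[2]*1e3,1)]
        print(yaw,k,out)
E
```

```text
tip (array([0.4867, 0.1309, 0.1837]), [0.0002392047543456923, 0.0007505678096501244, 0.0009520662417873707, 0.0003349547326492942])
bend (array([0.4839, 0.1526, 0.1745]), [6.7186731330643554e-06, 6.7186731331529695e-06])
11.3 3 [np.float64(127.9), np.float64(186.3), np.float64(90.7), np.float64(181.1), np.float64(56.2), np.float64(174.4), np.float64(20.3), np.float64(168.8)]
11.3 4 [np.float64(126.3), np.float64(185.1), np.float64(102.0), np.float64(181.2), np.float64(64.9), np.float64(176.2), np.float64(36.6), np.float64(172.0), np.float64(19.3), np.float64(168.7), np.float64(5.1), np.float64(176.6)]
12.1 3 [np.float64(128.7), np.float64(181.1), np.float64(90.8), np.float64(177.4), np.float64(56.1), np.float64(172.1), np.float64(20.1), np.float64(167.9)]
12.1 4 [np.float64(127.3), np.float64(180.0), np.float64(102.3), np.float64(177.0), np.float64(64.6), np.float64(173.5), np.float64(36.3), np.float64(170.4), np.float64(19.0), np.float64(167.9), np.float64(5.0), np.float64(176.4)]
13.1 3 [np.float64(129.8), np.float64(174.5), np.float64(91.1), np.float64(172.7), np.float64(55.9), np.float64(169.2), np.float64(20.0), np.float64(166.9)]
13.1 4 [np.float64(128.6), np.float64(173.5), np.float64(102.7), np.float64(171.7), np.float64(64.2), np.float64(170.1), np.float64(35.8), np.float64(168.6), np.float64(18.7), np.float64(166.9), np.float64(4.9), np.float64(176.2)]
```

```bash
python3 -m jog '[0,0,0,-0.05,0, 0,0,0,-0.05,0, 0,0,0,-0.04,0, 0,0,0,0,0, 0,0,0,0,0]' 5; python3 go.py .4688 .2145 .2281
```

```text
clock: 5.77
position: [0.4687, 0.2145, 0.2282]
ee_rot: [3.118, 0.308, -0.001]
force: [-0.0, -0.3, -1.1]
width: 0.044
pos [0.4687 0.2145 0.2282] yawx 11.3 tilt [ 0.0003 -0.0088] F [-0.04 -0.26 -1.13] units [0.003 0.    0.002]
```

```bash
python3 go.py .4786 .1706 .2262; python3 -m jog '[0,0,0.08,0,0, 0,0,0.12,0.01,0, 0,0,0.12,0.01,0, 0,0,0.12,0.01,0, 0,0,0.12,0.01,0, 0,0,0.12,0.01,0, 0,0,0.12,0.01,0, 0,0,0.12,0,0, 0,0,0.06,0,0, 0,0,0,0,0, 0,0,0,0,0]'; python3 go.py .4786 .1706 .2262
```

```text
pos [0.4687 0.2145 0.2282] yawx 11.3 tilt [ 0.0003 -0.0088] F [-0.04 -0.26 -1.13] units [0.028 1.124 0.059]
clock: 6.68
position: [0.4773, 0.1702, 0.2256]
ee_rot: [3.117, 0.305, -0.002]
force: [0.1, 0.4, -1.1]
width: 0.044
pos [0.4773 0.1702 0.2256] yawx 11.18 tilt [-0.0002 -0.0097] F [ 0.13  0.43 -1.11] units [ 0.033 -0.004 -0.016]
```

```bash
python3 -m jog '[0,0.01,0.08,0,0, 0,0.01,0.1,0,0, 0,0.01,0.1,0,0, 0,0.01,0.1,0,0, 0,0.01,0.06,0,0, 0,0,0,0,0, 0,0,0,0,0]'; python3 go.py .4818 .1513 .2253
```

```text
clock: 7.27
position: [0.4833, 0.1522, 0.2259]
ee_rot: [3.117, 0.307, -0.001]
force: [0.2, 0.8, -1.3]
width: 0.044
pos [0.4833 0.1522 0.2259] yawx 11.24 tilt [ 0.0002 -0.0093] F [ 0.21  0.78 -1.27] units [-0.042  0.013  0.015]
```

```bash
python3 -m jog '[0,0,0.06,-0.04,0, 0,0,0.06,-0.05,0, 0,0,0.06,-0.06,0, 0,0,0.05,-0.04,0, 0,0,0,0,0, 0,0,0,0,0]'; python3 go.py .4843 .1428 .2337
```

```text
clock: 7.77
position: [0.4853, 0.1426, 0.2346]
ee_rot: [3.117, 0.307, -0.001]
force: [-0.7, 0.4, -0.7]
width: 0.045
pos [0.4853 0.1426 0.2346] yawx 11.26 tilt [ 0.0004 -0.009 ] F [-0.75  0.37 -0.66] units [-0.023 -0.01   0.023]
```

```bash
python3 -m jog '[0,0,0.06,-0.04,0, 0,0,0.06,-0.05,0, 0,0,0.06,-0.05,0, 0,0,0.06,-0.05,0, 0,0,0,0,0, 0,0,0,0,0]'; python3 go.py .4864 .1333 .242
```

```text
clock: 8.27
position: [0.4874, 0.1323, 0.2433]
ee_rot: [3.117, 0.308, -0.0]
force: [-0.4, -0.8, -0.3]
width: 0.044
pos [0.4874 0.1323 0.2433] yawx 11.27 tilt [ 0.0006 -0.009 ] F [-0.38 -0.75 -0.33] units [-0.018 -0.031  0.031]
```

```bash
python3 -m jog '[0,0,0.06,-0.05,0, 0,0,0.06,-0.04,0, 0,0,0.06,-0.02,0, 0,0,0.06,0,0, 0,0,0.15,0,0, 0,0,0.25,0,0, 0,0,0.3,-0.1,0, 0,0,0.3,-0.2,0, 0,0,0.3,-0.2,0, 0,0,0.2,-0.1,0, 0,0,0,0,0, 0,0,0,0,0, 0,0,0,0,0, 0,0,0,0,0]' 10; python3 go.py .496 -.1205 .26; python3 snap.py w5;  python3 - <<'E'
from cell import *
import cv2,numpy as np
s=get_image("scene")[:,:,::-1];w=cv2.imread("pics/w5.png")
cv2.imwrite("pics/s5.png",s)
c=np.zeros((560,800,3),np.uint8);c[:300,:480]=cv2.resize(w,(480,300));c[:,480:]=cv2.resize(s[70:280,290:410],(320,560))
c[300:,:480]=cv2.resize(s[100:230,300:540],(480,260))
cv2.imwrite("pics/c6.png",c)
E
```

```text
clock: 9.43
position: [0.5014, 0.0559, 0.2721]
ee_rot: [3.117, 0.305, -0.004]
force: [1.3, 1.3, -1.0]
width: 0.044
pos [0.5014 0.0559 0.2721] yawx 11.18 tilt [-0.0018 -0.01  ] F [ 1.34  1.33 -1.04] units [-0.985  4.298  0.347]
[0.56695662 0.06993259 0.4050601 ]
```

View pics/c6.png

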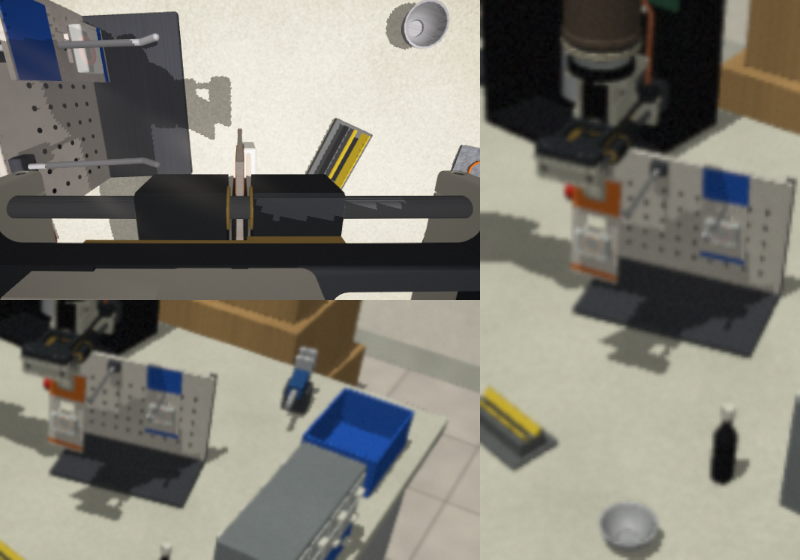

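The pack is off the peg, hangs upright in the gripper and is about 75 mm past the tip. The blue pack still hangs. Next I'll go to a viewing pose beside the holder, turning the tool to the slot.

```bash
python3 -m jog '[0,-0.15,0.2,-0.1,0, 0,-0.3,0.4,-0.1,0, 0,-0.4,0.55,-0.1,0, 0,-0.4,0.55,-0.1,0, 0,-0.4,0.55,0,0, 0,-0.4,0.55,0,0, 0,-0.35,0.5,0,0, 0,-0.2,0.3,0,0.2, 0,0,0,0,0.45, 0,0,0,0,0.5, 0,0,0,0,0.5, 0,0,0,0,0.5, 0,0,0,0,0.5, 0,0,0,0,0.5, 0,0,0,0,0.4, 0,0,0,0,0.2, 0,0,0,0,0, 0,0,0,0,0]' 12; python3 go.py .4952 -.1205 .20;python3 snap.py w6; python3 - <<'E'
import cv2;c=cv2.imread("pics/w6.png")[0:280,150:500];cv2.imwrite("pics/c7.png",cv2.resize(c,(700,560)))
E
```

```text
clock: 11.03
position: [0.42, -0.1107, 0.2921]
ee_rot: [3.116, -0.336, -0.003]
force: [0.2, -1.4, -1.0]
width: 0.044
pos [ 0.42   -0.1107  0.2921] yawx -12.31 tilt [-0.0025 -0.0077] F [ 0.2  -1.4  -1.02] units [ 1.891 -0.181  2.3  ]
[ 0.48539869 -0.12392204  0.42528041]
```

View pics/c7.png

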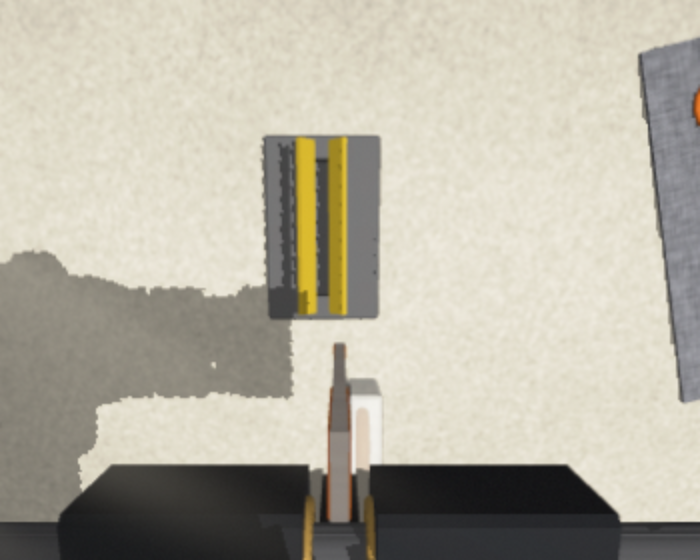

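The slot is clear: yellow lips span u 297–347 and v 137–317, dark floor 317–328 by 158–296 (crop pixels at 2x). The far corner of the pack's foot is at (339,345).

```bash
python3 - <<'E'
from h import *
import pickle
from cell import observe
np.set_printoptions(precision=4,suppress=True)
p=pickle.load(open("pics/w6.pkl","rb"));im=cv2.imread("pics/w6.png");hsv=cv2.cvtColor(im,cv2.COLOR_BGR2HSV)
m=cv2.inRange(hsv,(22,120,60),(34,255,255));m[:60]=0;m[165:]=0
ys,xs=np.nonzero(m);print(xs.min(),xs.max(),ys.min(),ys.max())
W=np.array([plane(p,(x,y),.039)[:2] for x,y in zip(xs,ys)])
r=cv2.minAreaRect((W*1000).astype(np.float32));print("lips rect",r)
D=lambda x,y:(150+x/2,y/2)
c=[plane(p,D(*u),.008) for u in((317,158),(328.5,158),(328.5,296),(317,296))];print("floor",np.mean(c,0),np.array(c))
q=[plane(p,D(*u),.008) for u in((263,136),(380,136),(379,319),(269,319))];print("base",np.mean(q,0),np.degrees(np.arctan2(*(q[1]-q[2])[[1,0]])),np.degrees(np.arctan2(*(q[0]-q[3])[[1,0]])))
o=observe();M=R.from_rotvec(o["ee_rot"]).as_matrix();T=o["position"]
for X in((.03,0,.1385),(.03,.002,.1385),(.03,-.002,.1385),(.03,0,-.0045)):print("pred",(np.array(proj(p,T+M@np.array(X)))-[150,0])*2)
E
```

```text
298 323 68 156
lips rect ((496.318603515625, -118.40839385986328), (28.012794494628906, 96.955810546875), 77.10122680664062)
floor [ 0.4957 -0.1191  0.008 ] [[ 0.5365 -0.1247  0.008 ]
 [ 0.535  -0.1315  0.008 ]
 [ 0.4549 -0.1136  0.008 ]
 [ 0.4565 -0.1066  0.008 ]]
base [ 0.4947 -0.1189  0.008 ] -11.791122996811126 -11.930666080608656
pred [339.3602 334.856 ]
pred [344.1522 334.8544]
pred [334.5683 334.8577]
pred [339.2604 428.6432]
```

Slot centre is (.496,-.119), yaw about -12.4°, and the tool yaw of -12.3° matches. The foot's far corner sits where predicted across the card. Along its width it is off by about 4 mm, so the pack is rolled roughly 1.6°.

```bash
python3 go.py .497 -.1190 .2; python3 -m jog '[0,0.2,-0.02,0,0, 0,0.35,-0.04,0,0, 0,0.4,-0.05,0.1,0, 0,0.4,-0.04,0.3,0, 0,0.3,-0.03,0.5,0, 0,0.1,0,0.5,0, 0,0,0,0.4,0, 0,0,0,0.3,0, 0,0,0,0.1,0, 0,0,0,0,0, 0,0,0,0,0]'; python3 go.py .497 -.1190 .172
```

```text
pos [ 0.42   -0.1107  0.2921] yawx -12.31 tilt [-0.0025 -0.0077] F [-0.5  -0.35 -0.5 ] units [ 1.927 -0.226  2.299]
clock: 12.0
position: [0.5003, -0.12, 0.2007]
ee_rot: [3.117, -0.327, 0.006]
force: [0.2, -0.0, -0.0]
width: 0.041
pos [ 0.5003 -0.12    0.2007] yawx -11.97 tilt [ 0.0029 -0.0075] F [ 0.2  -0.04 -0.  ] units [-0.09  -0.013  0.718]
```

```bash
python3 -m jog '[0,-0.05,-0.01,0.15,0.03, 0,-0.04,0,0.25,0.03, 0,0,0,0.2,0, 0,0,0,0.05,0, 0,0,0,0,0, 0,0,0,0,0]'; python3 go.py .497 -.1190 .155; python3 snap.py w7; python3 - <<'E'
import cv2;c=cv2.imread("pics/w7.png")[60:300,200:440];cv2.imwrite("pics/c8.png",cv2.resize(c,(600,600),interpolation=cv2.INTER_CUBIC))
E
```

```text
clock: 12.5
position: [0.498, -0.1192, 0.1746]
ee_rot: [3.115, -0.338, 0.013]
force: [0.1, -1.1, -1.4]
width: 0.044
pos [ 0.498  -0.1192  0.1746] yawx -12.37 tilt [ 0.0071 -0.0087] F [ 0.05 -1.07 -1.42] units [-0.03  -0.004  0.489]
[ 0.56213336 -0.13239571  0.30835563]
```

View pics/c8.png

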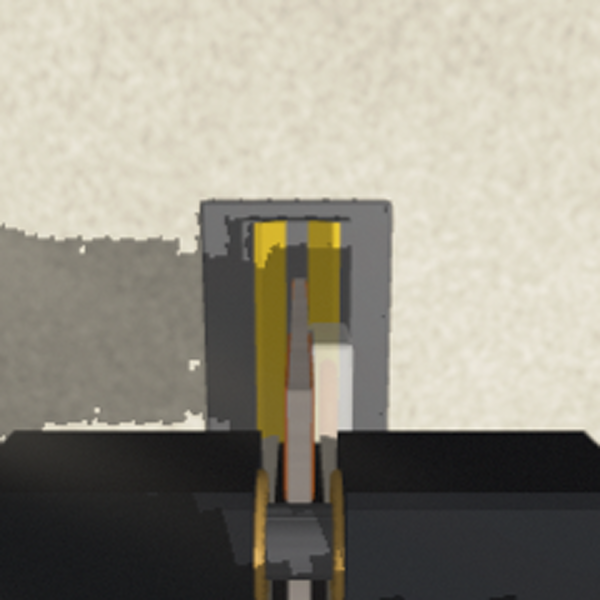

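The card (x≈299) is centred between the lips (inner edges 287 and 308). I'll lower it gently.

```bash
python3 -m jog '[0,0,0,0.15,0, 0,0,0,0.15,0, 0,0,0,0.12,0, 0,0,0,0,0, 0,0,0,0,0]' 6; python3 go.py .497 -.1190 .1465;  python3 -m jog '[0,0,0,0.06,0, 0,0,0,0.06,0, 0,0,0,0.05,0, 0,0,0,0,0, 0,0,0,0,0]'; python3 go.py .497 -.1190 .1465
```

```text
clock: 12.97
position: [0.4987, -0.1196, 0.1567]
ee_rot: [3.115, -0.338, 0.015]
force: [0.6, 0.4, -1.0]
width: 0.041
pos [ 0.4987 -0.1196  0.1567] yawx -12.38 tilt [ 0.0085 -0.009 ] F [ 0.56  0.36 -0.98] units [-0.047 -0.006  0.254]
clock: 13.38
position: [0.4989, -0.1196, 0.1492]
ee_rot: [3.115, -0.338, 0.015]
force: [0.9, 0.0, -0.7]
width: 0.042
pos [ 0.4989 -0.1196  0.1492] yawx -12.37 tilt [ 0.0087 -0.009 ] F [ 0.89  0.04 -0.69] units [-0.051 -0.005  0.067]
```

Foot is about 2.5 mm above the predicted floor, with no contact force so far. I'll go on in small steps.

```bash
python3 -m jog '[0,0,0,0.03,0, 0,0,0,0.03,0, 0,0,0,0,0, 0,0,0,0,0]'; python3 go.py .497 -.1190 .1465; python3 -m jog '[0,0,0,0.03,0, 0,0,0,0.02,0, 0,0,0,0,0, 0,0,0,0,0]'; python3 go.py .497 -.1190 .1465
```

```text
clock: 13.72
position: [0.4991, -0.1197, 0.1468]
ee_rot: [3.115, -0.338, 0.016]
force: [0.4, 1.0, -0.5]
width: 0.042
pos [ 0.4991 -0.1197  0.1468] yawx -12.38 tilt [ 0.0091 -0.0091] F [ 0.41  0.96 -0.54] units [-0.055 -0.005  0.006]
clock: 14.05
position: [0.4993, -0.1197, 0.1451]
ee_rot: [3.115, -0.338, 0.017]
force: [-0.3, 0.2, 0.2]
width: 0.046
pos [ 0.4993 -0.1197  0.1451] yawx -12.37 tilt [ 0.0097 -0.0094] F [-0.29  0.2   0.2 ] units [-0.06  -0.004 -0.035]
```

```bash
python3 -m jog '[0,0,0,0.03,0, 0,0,0,0.03,0, 0,0,0,0,0, 0,0,0,0,0]'; python3 go.py .497 -.1190 .1465
```

```text
clock: 14.38
position: [0.5006, -0.1199, 0.144]
ee_rot: [3.114, -0.338, 0.021]
force: [0.3, -0.8, -0.6]
width: 0.046
pos [ 0.5006 -0.1199  0.144 ] yawx -12.38 tilt [ 0.0126 -0.0102] F [ 0.27 -0.76 -0.58] units [-0.091 -0.002 -0.063]
```

```bash
python3 -m jog '[6,0,0,0,0, 9,0,0,0,0, 14,0,0,0,0, 20,0,0,0,0, 30,0,0,0,0, 40,0,0,0,0, 40,0,0,0,0, 40,0,0,0,0]'; python3 go.py .497 -.1190 .1465; python3 snap.py w8; python3 - <<'E'
from cell import *
import cv2,numpy as np
s=get_image("scene")[:,:,::-1];w=cv2.imread("pics/w8.png")
cv2.imwrite("pics/s8.png",s)
c=np.zeros((500,800,3),np.uint8);c[:400,:400]=cv2.resize(w[60:300,200:440],(400,400));c[:500,400:]=cv2.resize(s[160:260,250:330],(400,500))
cv2.imwrite("pics/c9.png",c)
E
```

```text
clock: 15.05
position: [0.5004, -0.1199, 0.1435]
ee_rot: [3.115, -0.338, 0.021]
force: [-0.6, 0.4, -0.4]
width: 0.425
pos [ 0.5004 -0.1199  0.1435] yawx -12.39 tilt [ 0.0121 -0.0099] F [-0.6   0.42 -0.35] units [-0.087 -0.002 -0.076]
[ 0.5638604  -0.13282741  0.27763398]
```

View pics/c9.png

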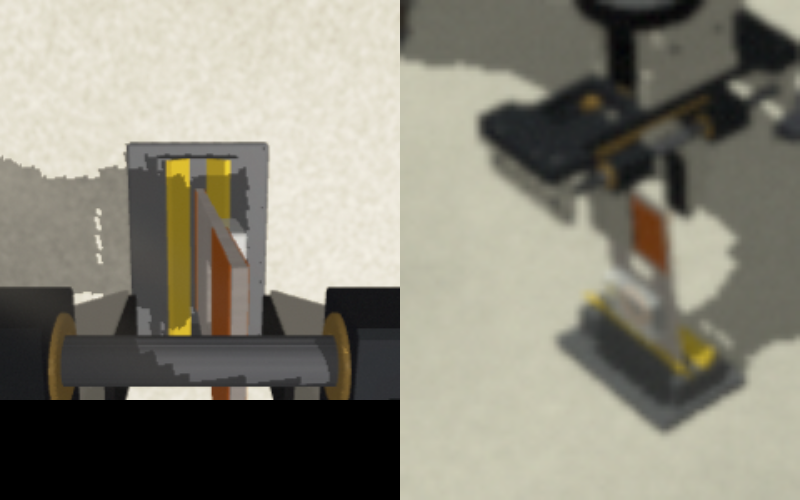

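The pack is released and leans slightly toward its blister side in the slot, clear of the open fingers (header edge at x≈245, right finger at about 275). I'll retreat straight up.

```bash
python3 -m jog '[60,0,0,0,0, 70,0,0,-0.1,0, 70,0,0,-0.2,0, 70,0,0,-0.4,0, 70,0,0,-0.6,0, 70,0,0,-0.8,0, 70,0,0,-0.8,0, 70,-0.3,0,-0.8,0, 70,-0.8,0,-0.4,0, 70,-0.8,0,0,0, 70,0,0,0,0, 70,0,0,0,0, 70,0,0,0,0]'; python3 go.py .497 -.1190 .1465; python3 snap.py w9; python3 - <<'E'
from cell import *
import cv2,numpy as np
s=get_image("scene")[:,:,::-1];w=cv2.imread("pics/w9.png")
t=get_image("top")[:,:,::-1]
cv2.imwrite("pics/s9.png",s);cv2.imwrite("pics/t9.png",t)
c=np.zeros((600,800,3),np.uint8);c[:300,:400]=cv2.resize(w[20:260,180:500],(400,300));c[:500,400:]=cv2.resize(s[160:260,250:330],(400,500));c[300:550,:400]=cv2.resize(s,(400,250))
cv2.imwrite("pics/c10.png",c)
E
```

```text
clock: 16.23
position: [0.4214, -0.0997, 0.3217]
ee_rot: [3.115, -0.334, 0.028]
force: [-0.1, 0.6, -0.2]
width: 0.761
pos [ 0.4214 -0.0997  0.3217] yawx -12.23 tilt [ 0.0166 -0.0101] F [-0.1   0.56 -0.24] units [1.869 0.043 4.417]
[ 0.48424087 -0.11248629  0.45614437]
```

View pics/c10.png

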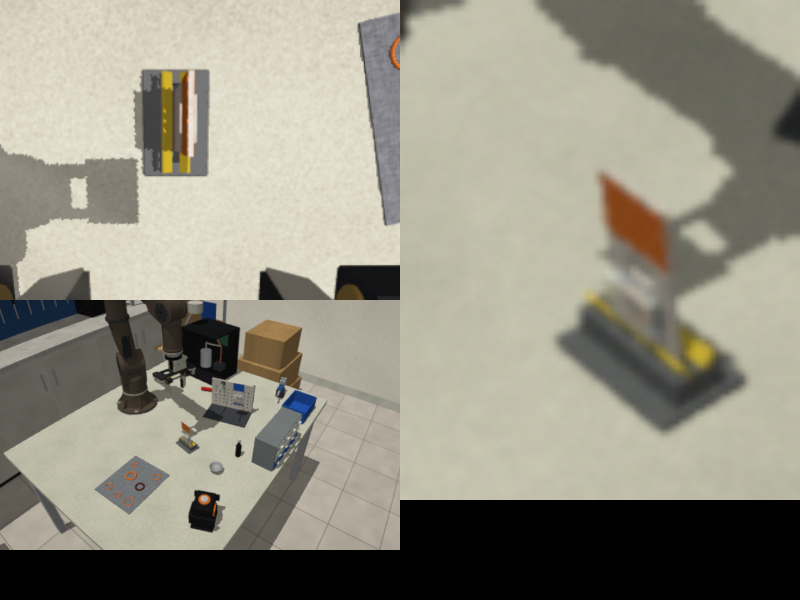

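The pack stands alone in the holder, leaning a little toward the blister side, and the blue pack and loose items look unmoved. I'll check height, lean and the other objects numerically.

```bash
python3 - <<'E'
from h import *
import pickle
from cell import camera_params
np.set_printoptions(precision=4,suppress=True)
w=pickle.load(open("pics/w9.pkl","rb"));s=camera_params("scene")
a=tri([ray(w,(180+192/1.25,76)),ray(s,(303.6,204.4))]);b=tri([ray(w,(180+192/1.25,145.6)),ray(s,(290,194.4))])
print(a,b);c=(a[0]+b[0])/2;sl=np.array([.4958,-.1188,.008])
y=np.radians(-12.4);ny=np.array([np.cos(y),np.sin(y),0]);nx=np.array([-ny[1],ny[0],0]);d=c-sl
print("top: across",d@nx,"along",d@ny,"z",d[2],"lean",np.arcsin(abs(d@nx)/.143), "expected z if seated",np.sqrt(.143**2-(d@nx)**2))
# other things: change between first and last pictures
for n in("scene","top"):
    A=cv2.imread(f"pics/{n}0.png");B=cv2.imread(f"pics/{'s9' if n=='scene' else 't9'}.png")
    m=(cv2.absdiff(A,B).max(2)>45).astype(np.uint8);k,_,st,_=cv2.connectedComponentsWithStats(m)
    print(n,[tuple(int(v) for v in r) for r in st[1:] if r[4]>12])
E
```

```text
(array([ 0.5269, -0.1358,  0.1437]), [0.0008894489139748117, 0.0008894489139746423]) (array([ 0.4659, -0.1237,  0.1453]), [0.00012542463878042277, 0.000125424638780454])
top: across -0.010598699423246347 along 0.002963135497091051 z 0.1365088383423428 lean 0.07418480505650074 expected z if seated 0.14260668837938728
scene [(51, 1, 48, 45, 802), (180, 0, 46, 83, 989), (225, 0, 74, 85, 2663), (295, 9, 5, 6, 21), (144, 22, 54, 81, 1367), (14, 24, 104, 144, 5813), (228, 83, 8, 41, 102), (243, 84, 108, 148, 4324), (185, 107, 9, 26, 91), (301, 108, 12, 11, 65), (345, 123, 17, 16, 194), (344, 155, 15, 6, 27), (48, 162, 73, 73, 1933), (127, 162, 142, 126, 3673)]
top [(202, 190, 177, 184, 12271), (328, 194, 8, 27, 81), (337, 194, 5, 17, 37), (209, 199, 7, 23, 58), (215, 205, 7, 6, 28), (217, 213, 6, 8, 31), (371, 265, 111, 53, 3417), (496, 295, 110, 105, 5022), (262, 301, 39, 33, 889), (620, 316, 17, 17, 61), (316, 319, 55, 81, 3015), (542, 344, 12, 7, 47), (250, 376, 11, 24, 158)]
```

```bash
python3 -c "
from cell import *
print(sign_off())"
```

```text
the job is handed in; nothing more can be done
None
```

I took the orange pack off its peg, stood it in the job holder's slot, released it, backed the gripper away and handed the job in at about 16 s. No verdict was reported.

**Off the peg:** I pinched the header and lifted it 6 mm so the hole cleared the wire. I followed the slightly down-sloping wire, then rose over the upturned tip and held the pack about 75 mm past it. Sampled wrist force stayed near its noise level of about 1.5 N, well below 6 N.

**In the slot:** The last pictures show the pack standing in the slot with the gripper well clear. The top edge is about 3 mm off centre along the slot and 11 mm across it. That implies a lean of about 0.07 rad towards the blister side; the earlier close-up looked more like 0.2, and both are under the 0.3 limit.

**Other objects:** The before and after pictures show no visible change at the blue pack, rings, bowl or bottle. The screwdriver looked unmoved, but I did not check it separately.

**Disagreements:**
- The triangulated top edge is about 6 mm lower than a pack seated on the floor should give. It can't sit below the floor, so I put this down to blurry corner picks in the scene camera.
- I felt no clear contact force on reaching the floor. That it is seated rests on the gripper's release height, about 3 mm below the predicted seating height, and on the pictures.

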